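# Transfer the inspected steel test pieces to the rack in order

### The arm

A 6-joint arm with a two-finger parallel gripper is mounted at the origin on the work surface. World frame = base frame: x ahead of the robot, y to its left, z up, the work surface at z = 0. Lengths are in mm, angles in rad, forces in N, time in s.
With the tool pointing down it reaches from about 350 to 875 mm from the base axis. Payload 4.2 kg.
Tool frame: the origin (TCP) lies at the very end of the fingers, on their centre line; the grasp point (between the pads) lies 19 mm behind it; z points along the fingers, y is the direction in which the jaws open and shut (so a half turn about z gives the same grasp; the last joint's range is limited). The gripper opens to 85 mm and grips with 20 to 120 N. Pads are 22 mm wide; open, the fingers measure 114 mm over their backs; the gripper's body (76 mm by 85 mm) begins 54 mm behind the grasp point. The pads swing forward as they close: fully open they stand 13 mm farther back than shut.
Start: joints at [1.572, 0.385, 0.008, 0, -1.194, -0.259], TCP at [159.314, 604.333, 231.312] pointing down, gripper open.
Joint ranges: [-3.14, 3.14], [-1.21, 2.06], [-1.07, 1.41], [-3.16, 2.05], [-2.99, -0.16], [-3.1, 3.1]. Speed limits (rad/s): [2.79, 2.79, 3.14, 3.14, 3.14, 3.14].

### API

Orientations are given as a unit quaternion [x, y, z, w].
In Python, from bench import arm gives the robot as it stands.
- The arm moves only by the tool apply_moves, never from a script. Its argument "plan" is one flat list of numbers, 5 for each row, row after row: the gripper's target within -1 to 1 (shut at 1, half-way at 0, fully open at -1), then the shift along the world's x, y, z in m, then the turn about the world's z in degrees. A call has 1 to 8 rows; each row is the pose to reach, as a shift and turn from the pose commanded when the call began; what a row does not reach only later rows make up. A row lasts 1/12 s, in which the tool goes at most 41.7 mm and 7.16 degrees, less where a joint would pass 70% of its speed; a pose out of reach is approached as far as the arm can. A call with a gripper value outside its range is refused whole. The fingers move at their own pace and stop on an object; the grip force is fixed at half the most. Time passes only in rows, so rows that repeat a pose let the fingers close. It gives the time, the measured TCP pose, the force and the opening at its end, in the units of the state.
- arm.read_state(): the state, without advancing time (a new reading comes with each control period).
- arm.get_image(name): name is "scene" or "top"; returns a dict with "color" (400x640x3 uint8, red, green, blue), "range_z" (400x640 float32, mm along the optical axis (not along the pixel's ray), 0 where there is no reading), "camera_matrix" (3x3 intrinsics, pixels), "camera_from_world" (4x4, takes a point from world to camera coordinates). Camera axes: x right, y down, z forward; pixel columns grow to the right and rows downward; lengths in mm; the calibration is good to about 2 mm. A picture is of the moment at which its call begins.
- arm.job_done(): hands the job in, once; it reports no verdict.
The state is a dict: "clock": time; "joints": joint angles; "joint_vel": joint speeds; "joint_efforts": joint torques, N m; "position": TCP position; "ee_rot": TCP orientation; "contact_force": force on the tool from outside, world axes, zero at the start; "wrist_torque": the same for the moment, N m; "gripper_width": finger opening in mm.
Only numpy, scipy, OpenCV 4.12 (cv2) and the standard library are available. Lean on these libraries where they do the work, as an engineer would, in place of code of your own. Each camera call takes 0.05 s, during which the arm holds its last target.

### The job

Move the four steel test pieces from the pockets of the aluminium tray into the empty wooden rack, one in each compartment, all standing upright on the compartment floor. They are identified only by their place, so keep their order counted from the carrying handle: the piece nearest the tray's handle goes nearest the rack's handle, and so on down the row.

Things in the scene. Friction and masses are not known exactly. Their poses are not given: they have to be found in the camera images.
- tube: Steel test piece: a hollow pipe section, outside 34 mm, bore 24 mm, 60 mm tall, 0.2 kg. Origin: centre of its underside, z up along its axis. It starts upright in pocket_tube.
- hex: Steel test piece: a hexagonal bar, 30 mm across the flats, 68 mm tall, 0.4 kg, top face flat with a dark spot. One pair of flats faces along its own x axis, the others at 60 degrees to it. Origin: centre of its underside, z up along its axis. It starts upright in pocket_hex.
- square: Steel test piece: a square bar 30 x 30 mm, 56 mm tall, 0.4 kg, a dark weld line over the top and round it low down; its sides face along its own x and y axes. Origin: centre of its underside, z up along its axis. It starts upright in pocket_square.
- pin: Steel test piece: a turned pin, flange 38 mm diameter and 14 mm thick at the bottom, then a shank of 22 mm diameter up to 72 mm height, 0.3 kg. Origin: centre of its underside, z up along its axis. It starts upright in pocket_pin.
- pocket_tube: White plastic pocket, 60 x 60 mm, rim 14 mm and inner floor 5 mm above its origin (centre of underside), where the pipe section starts; fixed, stays behind. Four alike stand 66 mm apart in a row along their own y axis on an aluminium tray plate 6 mm thick. The tray's handle (steel bail, top 55 mm above the table) is at the row's +y end, 66 mm past the last pocket.
- pocket_hex: White plastic pocket, 60 x 60 mm, rim 14 mm and inner floor 5 mm above its origin (centre of underside), where the hexagonal bar starts; fixed, stays behind. Four alike stand 66 mm apart in a row along their own y axis on an aluminium tray plate 6 mm thick. The tray's handle (steel bail, top 55 mm above the table) is at the row's +y end, 66 mm past the last pocket.
- pocket_square: White plastic pocket, 60 x 60 mm, rim 14 mm and inner floor 5 mm above its origin (centre of underside), where the square bar starts; fixed, stays behind. Four alike stand 66 mm apart in a row along their own y axis on an aluminium tray plate 6 mm thick. The tray's handle (steel bail, top 55 mm above the table) is at the row's +y end, 66 mm past the last pocket.
- pocket_pin: White plastic pocket, 60 x 60 mm, rim 14 mm and inner floor 5 mm above its origin (centre of underside), where the flanged pin starts; fixed, stays behind. Four alike stand 66 mm apart in a row along their own y axis on an aluminium tray plate 6 mm thick. The tray's handle (steel bail, top 55 mm above the table) is at the row's +y end, 66 mm past the last pocket.
- rack_out: Empty wooden rack, fixed, base 72 x 360 mm. Four compartments in a row along its own y axis, centres at y = -99, -33, 33, 99 mm, x = 0; each 56 x 56 mm inside, floor 6 mm above the origin, walls (dividers 10 mm, sides 8 mm thick) up to 18 mm above it. Origin: centre of the base's underside, z up.
- handle_out: Handle of the wooden rack, fixed: a steel bail 58 mm wide along x, 8 mm rod, rising 49 mm above its origin (centre of its foot, on the base). It is at one end of the rack, its +y or -y end (varies), 66 mm past the centre of the nearest compartment; a plain low wooden block is at the other end.
Mind the look-alikes: they are no part of the job. Leave any red look-alike of the tube alone.

How it is judged (in metres and radians):
At the end, for the whole second after the job is handed in: Each piece stands upright (within 0.1 rad) and at rest on the floor of its own rack compartment (within 15 mm of the compartment's centre along and across the row), and the piece whose pocket was n-th counted from the tray's handle is in the compartment n-th counted from the rack's handle (((y of each of pocket_hex, pocket_square, pocket_pin in the frame of pocket_tube below 0 m and horizontal distance between tube and handle_out between 0.051 and 0.081 m) or (((y of pocket_hex in the frame of pocket_tube above 0 m and y of each of pocket_square, pocket_pin in the frame of pocket_tube below 0 m) or (y of each of pocket_hex, pocket_pin in the frame of pocket_tube below 0 m and y of pocket_square in the frame of pocket_tube above 0 m) or (y of each of pocket_hex, pocket_square in the frame of pocket_tube below 0 m and y of pocket_pin in the frame of pocket_tube above 0 m)) and horizontal distance between tube and handle_out between 0.117 and 0.147 m) or (((y of each of pocket_hex, pocket_square in the frame of pocket_tube above 0 m and y of pocket_pin in the frame of pocket_tube below 0 m) or (y of each of pocket_hex, pocket_pin in the frame of pocket_tube above 0 m and y of pocket_square in the frame of pocket_tube below 0 m) or (y of pocket_hex in the frame of pocket_tube below 0 m and y of each of pocket_square, pocket_pin in the frame of pocket_tube above 0 m)) and horizontal distance between tube and handle_out between 0.183 and 0.213 m) or (y of each of pocket_hex, pocket_square, pocket_pin in the frame of pocket_tube above 0 m and horizontal distance between tube and handle_out between 0.249 and 0.279 m)) and x of tube in the frame of rack_out between -0.015 and 0.015 m and z of tube in the frame of rack_out between 0.003 and 0.01 m and angle between each of tube, hex, square, pin's own z axis and vertical below 0.1 rad and linear speed of each of tube, hex, square, pin below 0.02 m/s and angular speed of each of tube, hex, square, pin below 0.2 rad/s and ((y of each of pocket_tube, pocket_square, pocket_pin in the frame of pocket_hex below 0 m and horizontal distance between hex and handle_out between 0.051 and 0.081 m) or (((y of pocket_tube in the frame of pocket_hex above 0 m and y of each of pocket_square, pocket_pin in the frame of pocket_hex below 0 m) or (y of each of pocket_tube, pocket_pin in the frame of pocket_hex below 0 m and y of pocket_square in the frame of pocket_hex above 0 m) or (y of each of pocket_tube, pocket_square in the frame of pocket_hex below 0 m and y of pocket_pin in the frame of pocket_hex above 0 m)) and horizontal distance between hex and handle_out between 0.117 and 0.147 m) or (((y of each of pocket_tube, pocket_square in the frame of pocket_hex above 0 m and y of pocket_pin in the frame of pocket_hex below 0 m) or (y of each of pocket_tube, pocket_pin in the frame of pocket_hex above 0 m and y of pocket_square in the frame of pocket_hex below 0 m) or (y of pocket_tube in the frame of pocket_hex below 0 m and y of each of pocket_square, pocket_pin in the frame of pocket_hex above 0 m)) and horizontal distance between hex and handle_out between 0.183 and 0.213 m) or (y of each of pocket_tube, pocket_square, pocket_pin in the frame of pocket_hex above 0 m and horizontal distance between hex and handle_out between 0.249 and 0.279 m)) and x of hex in the frame of rack_out between -0.015 and 0.015 m and z of hex in the frame of rack_out between 0.003 and 0.01 m and ((y of each of pocket_tube, pocket_hex, pocket_pin in the frame of pocket_square below 0 m and horizontal distance between square and handle_out between 0.051 and 0.081 m) or (((y of pocket_tube in the frame of pocket_square above 0 m and y of each of pocket_hex, pocket_pin in the frame of pocket_square below 0 m) or (y of each of pocket_tube, pocket_pin in the frame of pocket_square below 0 m and y of pocket_hex in the frame of pocket_square above 0 m) or (y of each of pocket_tube, pocket_hex in the frame of pocket_square below 0 m and y of pocket_pin in the frame of pocket_square above 0 m)) and horizontal distance between square and handle_out between 0.117 and 0.147 m) or (((y of each of pocket_tube, pocket_hex in the frame of pocket_square above 0 m and y of pocket_pin in the frame of pocket_square below 0 m) or (y of each of pocket_tube, pocket_pin in the frame of pocket_square above 0 m and y of pocket_hex in the frame of pocket_square below 0 m) or (y of pocket_tube in the frame of pocket_square below 0 m and y of each of pocket_hex, pocket_pin in the frame of pocket_square above 0 m)) and horizontal distance between square and handle_out between 0.183 and 0.213 m) or (y of each of pocket_tube, pocket_hex, pocket_pin in the frame of pocket_square above 0 m and horizontal distance between square and handle_out between 0.249 and 0.279 m)) and x of square in the frame of rack_out between -0.015 and 0.015 m and z of square in the frame of rack_out between 0.003 and 0.01 m and ((y of each of pocket_tube, pocket_hex, pocket_square in the frame of pocket_pin below 0 m and horizontal distance between pin and handle_out between 0.051 and 0.081 m) or (((y of pocket_tube in the frame of pocket_pin above 0 m and y of each of pocket_hex, pocket_square in the frame of pocket_pin below 0 m) or (y of each of pocket_tube, pocket_square in the frame of pocket_pin below 0 m and y of pocket_hex in the frame of pocket_pin above 0 m) or (y of each of pocket_tube, pocket_hex in the frame of pocket_pin below 0 m and y of pocket_square in the frame of pocket_pin above 0 m)) and horizontal distance between pin and handle_out between 0.117 and 0.147 m) or (((y of each of pocket_tube, pocket_hex in the frame of pocket_pin above 0 m and y of pocket_square in the frame of pocket_pin below 0 m) or (y of each of pocket_tube, pocket_square in the frame of pocket_pin above 0 m and y of pocket_hex in the frame of pocket_pin below 0 m) or (y of pocket_tube in the frame of pocket_pin below 0 m and y of each of pocket_hex, pocket_square in the frame of pocket_pin above 0 m)) and horizontal distance between pin and handle_out between 0.183 and 0.213 m) or (y of each of pocket_tube, pocket_hex, pocket_square in the frame of pocket_pin above 0 m and horizontal distance between pin and handle_out between 0.249 and 0.279 m)) and x of pin in the frame of rack_out between -0.015 and 0.015 m and z of pin in the frame of rack_out between 0.003 and 0.01 m); the robot touches nothing.
It also fails if it takes over 120 s, if anything falls off the work surface, if the arm or the gripper's body presses on something with over 40 N, if the wrist force passes 120 N, or if a joint passes its speed limit or range.

## Working session

There is one attempt and no reset: what is moved stays moved. The work goes in short steps, Python scripts to look and compute and a tool call to move; the robot and the scene stay as the last step left them, time stands still between calls to the robot, and variables do not carry over. Pictures are saved under pics/ and viewed, and the job is handed in when it is done.

Besides the shell and the picture viewer there is one more tool, called after "Call:" as name(argument=value, ...) on one line, values as JSON. apply_moves: Moves the arm, as the interface text tells. Its arguments: {"type":"object","properties":{"plan":{"type":"array","items":{"type":"number"}}},"required":["plan"]}

```bash
mkdir -p pics; ls; python3 - <<'E'
from bench import arm
import cv2,numpy as np
s=arm.read_state();print(s)
for n in("scene","top"):
    d=arm.get_image(n);cv2.imwrite(f"pics/{n}0.png",d["color"][:,:,::-1]);np.savez(f"{n}0.npz",**d)
    print(d["camera_matrix"],d["camera_from_world"].round(3))
E
```

```text
pics
{'clock': 0.0, 'joints': array([ 1.57158609e+00,  3.85570664e-01,  6.58690030e-03, -4.88004267e-04,
       -1.19397646e+00, -2.58610566e-01]), 'joint_vel': array([ 0.00093296,  0.00065161, -0.00022803,  0.00055908,  0.00072417,
       -0.00073103]), 'joint_efforts': array([ 3.23760260e-04, -3.92289948e+01,  1.88407123e+01,  4.18621391e+00,
       -4.52692577e-03,  1.71548301e-06]), 'position': array([159.18810607, 603.77450462, 230.19945632]), 'ee_rot': array([ 9.91690371e-01, -1.28642865e-01, -8.49447742e-05,  1.10219377e-03]), 'contact_force': array([ 0.16905605, -1.06109757, -0.3846076 ]), 'wrist_torque': array([-0.03453534,  0.04607982,  0.02302533]), 'gripper_width': 85.56130829821038}
[[394.10673561   0.         319.61646988]
 [  0.         394.10673561 190.84961873]
 [  0.           0.           1.        ]] [[ 1.750000e-01  9.840000e-01 -1.400000e-02 -1.149830e+02]
 [ 6.310000e-01 -1.230000e-01 -7.660000e-01 -2.712460e+02]
 [-7.550000e-01  1.260000e-01 -6.430000e-01  1.045429e+03]
 [ 0.000000e+00  0.000000e+00  0.000000e+00  1.000000e+00]]
[[518.42887307   0.         317.6062387 ]
 [  0.         518.42887307 200.91358657]
 [  0.           0.           1.        ]] [[-1.800000e-02 -1.000000e+00 -1.200000e-02  3.263900e+01]
 [-9.900000e-01  2.000000e-02 -1.430000e-01  4.998230e+02]
 [ 1.430000e-01  1.000000e-02 -9.900000e-01  1.072003e+03]
 [ 0.000000e+00  0.000000e+00  0.000000e+00  1.000000e+00]]
```

View pics/scene0.png

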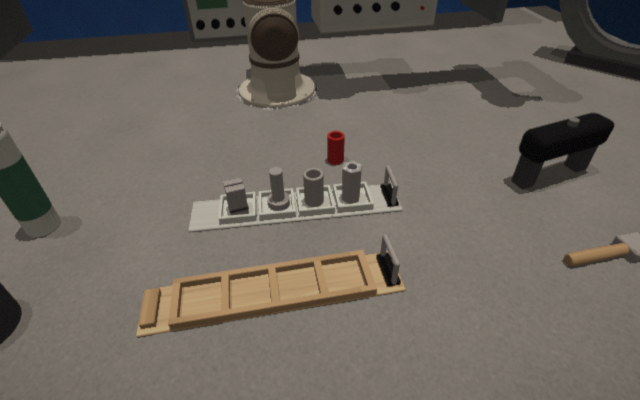

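View pics/top0.png

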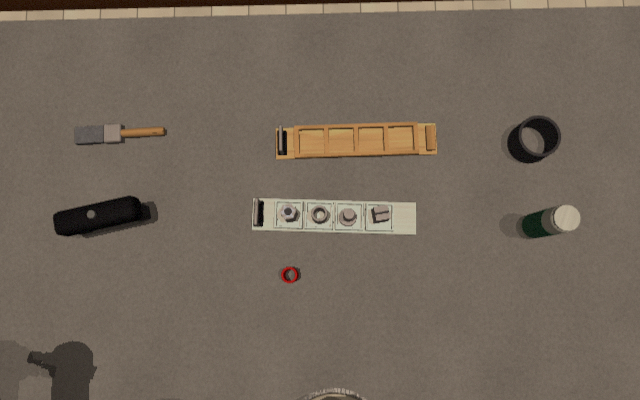

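The scene camera shows both handles on the right (tray ~(390,187), rack ~(390,262)). Counted from the tray handle, the order is hex (352,182), tube (314,187), pin (278,187), square (236,196). The red tube at (336,147) is a look-alike and stays put. Next I'll enlarge the view.

```bash
cat > h.py <<'E'
import numpy as np,cv2
from bench import arm
def load(n): return dict(np.load(n))
def ray(d,uv,z):
    K=d["camera_matrix"];T=d["camera_from_world"];R=T[:3,:3];t=T[:3,3]
    c=-R.T@t; v=R.T@np.linalg.inv(K)@np.array([uv[0],uv[1],1.]); return c+v*(z-c[2])/v[2]
def proj(d,p):
    T=d["camera_from_world"];q=d["camera_matrix"]@(T[:3,:3]@np.asarray(p,float)+T[:3,3]);return q[:2]/q[2]
def crop(d,x0,y0,x1,y1,f,name):
    im=d["color"][y0:y1,x0:x1,::-1];cv2.imwrite(name,cv2.resize(im,None,fx=f,fy=f,interpolation=cv2.INTER_CUBIC))
E
python3 - <<'E'
from h import *
d=load("top0.npz");crop(d,245,110,445,240,4,"pics/topc.png")
d=load("scene0.npz");crop(d,180,150,410,240,3.4,"pics/scc.png")
E
```

```text
(no output)
```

View pics/topc.png

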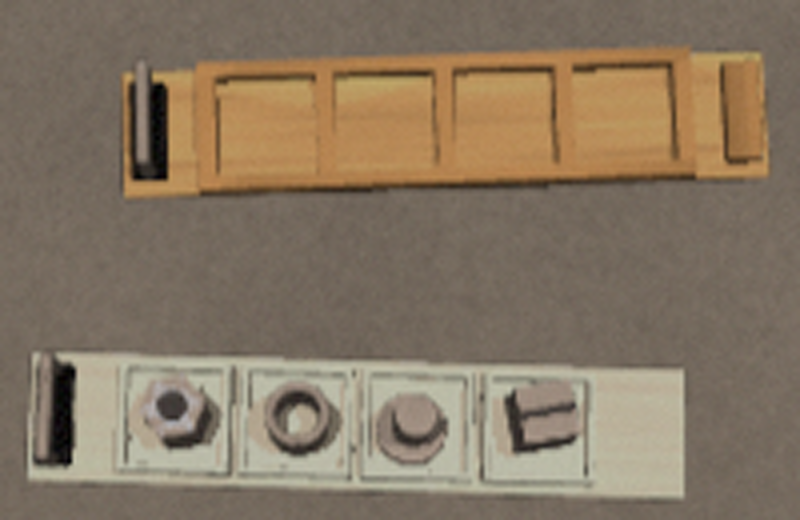

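View pics/scc.png

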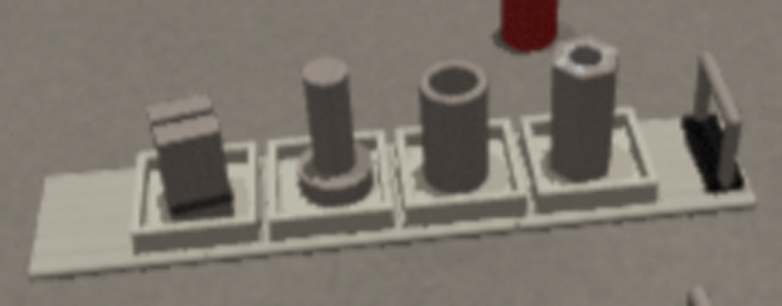

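The crop confirms the order and that the rack is empty, with both handles at +y. Next I'll measure the tops from depth points at known heights.

```bash
cat >> h.py <<'E'
def cloud(d):
    K=d["camera_matrix"];T=d["camera_from_world"];z=d["range_z"].astype(float)
    v,u=np.mgrid[:400,:640]
    P=np.stack([(u-K[0,2])/K[0,0]*z,(v-K[1,2])/K[1,1]*z,z],-1)
    W=(P-T[:3,3])@T[:3,:3]; W[z==0]=np.nan; return W
E
python3 - <<'E'
from h import *
for n in("top","scene"):
    d=load(n+"0.npz");W=cloud(d);Z=W[...,2]
    print(n)
    # table noise
    t=W[(abs(W[...,0]-480)<80)&(abs(W[...,1])<60)];print("box",np.nanpercentile(t[:,2],[1,20,50,90]))
    for nm,h,c in(("hex",79,None),("tube",71,None),("pin",83,None),("square",67,None)):
        m=(abs(Z-h)<7)&(W[...,0]>340)&(W[...,0]<520)&(abs(W[...,1])<300)
        k,l,st,ce=cv2.connectedComponentsWithStats(m.astype(np.uint8))
        for i in range(1,k):
            if st[i,4]>15:
                p=W[l==i];print(nm,st[i],p.mean(0).round(1),(p.min(0)[:2]+p.max(0)[:2]).round(1)/2,np.ptp(p,axis=0).round(0))
E
```

```text
top
box [-5.04556721 -1.39491501  2.11842659 22.15621424]
hex [280 203  16  16 188] [475.2  84.7  77.7] [475.55  84.8 ] [31. 31. 10.]
hex [344 208  10  11  89] [467.4 -39.9  81.5] [467.7  -40.05] [21. 19.  9.]
tube [280 204  17  16 102] [474.7  85.3  75.6] [474.55  84.15] [30. 32. 13.]
tube [311 205  16  16 105] [471.4  21.1  69.2] [471.45  21.3 ] [32. 31. 11.]
tube [374 204  16  17 155] [ 470.7 -108.1   66.3] [ 470.15 -108.95] [33. 31.  7.]
pin [280 203  16  16 147] [474.8  84.6  78.4] [475.55  84.75] [31. 31.  6.]
pin [344 208  10  11  89] [467.4 -39.9  81.5] [467.7  -40.05] [21. 19.  9.]
square [311 205  16  16 110] [471.6  21.3  68.8] [471.45  21.3 ] [32. 31. 13.]
square [373 204  17  17 211] [ 470.5 -108.4   65.4] [ 470.25 -108.5 ] [33. 33. 10.]
scene
box [-1.88563359 -0.35701965  8.14621437 58.40199016]
hex [342 160  20  16 224] [478.7  85.9  77. ] [476.1  86.6] [33. 34.  7.]
hex [269 167  14  12 142] [471.6 -38.6  79.4] [468.9  -38.45] [20. 21. 11.]
tube [342 160  20  19 235] [482.   84.9  73.8] [476.15  86.6 ] [33. 34. 14.]
tube [303 168  21  14 171] [473.6  21.9  68.1] [472.45  22.6 ] [34. 34.  7.]
tube [269 174  14   9  91] [476.2 -38.5  70.9] [474.45 -38.45] [10. 21. 13.]
tube [223 177  22  16 226] [ 472.4 -107.1   65.6] [ 471.2 -107.2] [33. 33.  4.]
pin [342 160  20  14 184] [476.9  86.2  77.7] [475.95  86.6 ] [32. 34.  3.]
pin [269 167  13  10 115] [470.7 -38.8  80.7] [468.9  -38.75] [20. 20.  7.]
square [303 168  21  17 245] [474.3  21.7  66.3] [472.5   22.45] [34. 34. 11.]
square [342 170  19  12 128] [487.9  82.8  67.1] [484.95  84.65] [16. 30. 14.]
square [270 174  13  11  92] [476.3 -38.4  67.3] [474.6 -38.3] [10. 21. 13.]
square [223 177  22  17 265] [ 474.  -106.9   65.1] [ 471.6 -107.2] [34. 33.  8.]
```

```bash
python3 - <<'E'
from h import *
for n,(wx0,wx1) in(("top",(540,700)),("scene",(540,700))):
    d=load(n+"0.npz");W=cloud(d);hsv=cv2.cvtColor(d["color"],cv2.COLOR_RGB2HSV)
    inr=(W[...,0]>wx0)&(W[...,0]<wx1)&(abs(W[...,1])<230)
    wood=(hsv[...,1]>85)&(hsv[...,0]<30)&inr
    k,l,st,ce=cv2.connectedComponentsWithStats(wood.astype(np.uint8));i=1+np.argmax(st[1:,4]);print(n,st[i])
    for z0,z1,nm in((12,30,"walls"),(-3,11,"low")):
        m=(l==i)&(W[...,2]>z0)&(W[...,2]<z1); 
        cv2.imwrite(f"pics/m_{n}_{nm}.png",m.astype(np.uint8)[100:350,130:450]*255)
    # floors: wood components of low
    # fit the whole wood outline
    cs,_=cv2.findContours((l==i).astype(np.uint8),cv2.RETR_EXTERNAL,cv2.CHAIN_APPROX_NONE);c=max(cs,key=cv2.contourArea)
    P=np.array([ray(d,q[0],8)[:2] for q in c],np.float32);print("outline rect",cv2.minAreaRect(P))
    # handle top
    Z=W[...,2];m=(W[...,0]>540)&(W[...,0]<700)&(Z>42)&(Z<65)&(abs(W[...,1])<200);p=W[m];print("handle",m.sum(),p.mean(0),p.min(0),p.max(0))
    m=(W[...,0]>420)&(W[...,0]<520)&(Z>42)&(Z<65)&(W[...,1]>115)&(W[...,1]<200);p=W[m];print("trayhandle",m.sum(),p.mean(0),p.min(0),p.max(0))
E
```

```text
top [ 275  121  157   39 4979]
outline rect ((640.4910278320312, -58.04490661621094), (77.92829132080078, 348.0972900390625), 0.7189677357673645)
handle 93 [635.7161142  100.72765423  53.04748146] [609.45097334  96.61133872  42.29792193] [665.0170854  105.45620341  59.17223935]
trayhandle 103 [478.16977111 153.43964176  53.06728948] [451.72570388 149.0254642   44.40800137] [506.71489132 157.49169302  60.19638535]
scene [  144   250   261    86 11734]
outline rect ((638.987548828125, -58.979034423828125), (84.42534637451172, 349.1477966308594), 0.6616899967193604)
handle 227 [643.41649491 101.72968828  52.41216983] [611.28045764  98.187048    42.00343935] [668.80316532 106.72748145  56.01344524]
trayhandle 133 [485.9744566  154.05420326  51.75688058] [454.14340613 150.45463428  42.55708413] [509.95199388 159.12934002  55.76638005]
```

```bash
python3 - <<'E'
from h import *
d=load("top0.npz");crop(d,270,115,445,165,4.5,"pics/rack.png")
d=load("top0.npz");crop(d,270,190,410,240,5.7,"pics/tray.png")
E
```

```text
(no output)
```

View pics/rack.png

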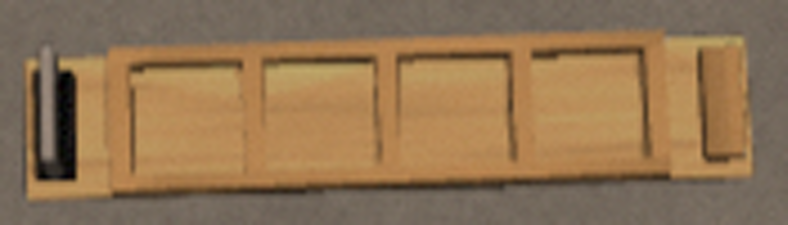

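View pics/tray.png

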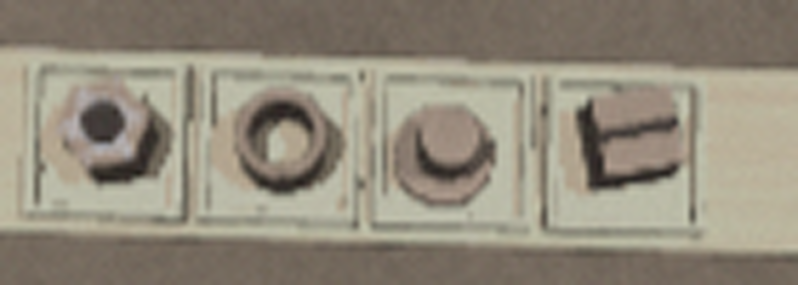

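```bash
python3 - <<'E'
from h import *
d=load("top0.npz")
f=lambda x,y,z:ray(d,(270+(x+.5)/4.5-.5,115+(y+.5)/4.5-.5),z).round(1)[:2]
for nm,x,y in(("TL",108,47),("TR",661,30),("BRwalltop?",668,170),("BL",112,185),("d1",253,115),("d2",387,113),("d3",522,110)):print(nm,f(x,y,18))
print("base",[f(x,y,6).tolist() for x,y in((27,60),(27,198),(743,36),(751,176))])
print("cam",(-d["camera_from_world"][:3,:3].T@d["camera_from_world"][:3,3]).round())
g=lambda x,y,z:ray(d,(270+(x+.5)/5.7-.5,190+(y+.5)/5.7-.5),z).round(1)[:2]
print("hex verts",[g(x,y,79).tolist() for x,y in((97,80),(137,92),(145,125),(105,155),(70,140),(66,108))])
print("sq",[g(x,y,67).tolist() for x,y in((586,96),(668,88),(684,165),(597,186))])
print("tray edge",[g(x,y,6).tolist() for x,y in((0,47),(797,70),(0,228),(797,252))])
print("pockets",[g(x,y,20).tolist() for x,y in((23,66),(188,66),(193,68),(360,70),(370,72),(532,75),(545,76),(706,80))])
crop(load("scene0.npz"),210,150,380,220,4.7,"pics/t2.png");crop(load("scene0.npz"),130,230,410,335,2.85,"pics/r2.png")
E
```

```text
TL [674.2  73.4]
TR [ 676.9 -199.2]
BRwalltop? [ 606.2 -199.4]
BL [604.5  72.2]
d1 [638.2   2.6]
d2 [637.8 -63.2]
d3 [ 637.8 -129.4]
base [[672.0, 114.5], [601.6, 115.0], [676.5, -242.0], [605.2, -242.4]]
cam [ 342.   12. 1133.]
hex verts [[489.8, 86.4], [485.2, 72.0], [473.1, 69.3], [462.6, 83.8], [468.2, 96.3], [479.9, 97.6]]
sq [[482.1, -90.5], [484.4, -120.4], [456.2, -125.1], [449.2, -93.4]]
tray edge [[513.7, 128.8], [498.5, -177.7], [443.6, 129.2], [428.6, -174.7]]
pockets [[504.0, 118.7], [502.8, 55.8], [502.0, 53.9], [499.9, -9.6], [499.1, -13.4], [496.7, -74.8], [496.2, -79.8], [493.5, -140.7]]
```

View pics/t2.png

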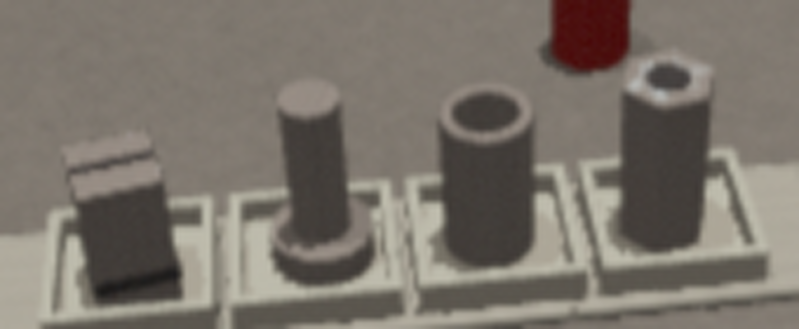

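View pics/r2.png

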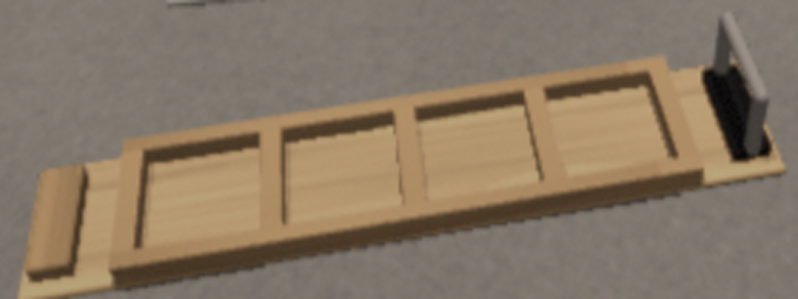

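```bash
python3 - <<'E'
from h import *
for n in("top","scene"):
    d=load(n+"0.npz");W=cloud(d);Z=W[...,2]
    for nm,c,h in(("square",(471,-108),67),("hex",(476,85.5),79)):
        m=((abs(Z-h)<5)&(abs(W[...,0]-c[0])<22)&(abs(W[...,1]-c[1])<22)).astype(np.uint8)
        cs,_=cv2.findContours(cv2.resize(m*255,None,fx=4,fy=4,interpolation=cv2.INTER_CUBIC)//128,cv2.RETR_EXTERNAL,cv2.CHAIN_APPROX_NONE)
        q=max(cs,key=cv2.contourArea)[:,0]
        P=np.array([ray(d,((x+.5)/4-.5,(y+.5)/4-.5),h)[:2] for x,y in q],np.float32)
        print(n,nm,cv2.minAreaRect(P),P.min(0),P.max(0))
        if nm=="hex":
            # polar harmonic 6 of radius about centroid
            M=cv2.moments(P.reshape(-1,1,2));ce=np.array([M["m10"],M["m01"]])/M["m00"];v=P-ce
            a=np.arctan2(v[:,1],v[:,0]);r=np.hypot(*v.T);o=np.argsort(a);a,r=a[o],r[o];g=np.linspace(-np.pi,np.pi,720);r=np.interp(g,a,r)
            for k in(2,6):
                c6=(r*np.exp(-1j*k*g)).mean();print(k,"centroid",ce,"vertex ang",-np.degrees(np.angle(c6))/k*-1 if 0 else np.degrees(-np.angle(c6))/k,abs(c6),r.mean())
d=load("scene0.npz")
f=lambda x,y,z:ray(d,(130+(x+.5)/2.85-.5,230+(y+.5)/2.85-.5),z).round(1)[:2]
print("rack corners",[f(*p,18).tolist() for p in((124,140),(664,58),(703,172),(110,272))],"divs",[f(*p,18).tolist() for p in((271,185),(406,162),(543,135))])
g=lambda x,y,z:ray(d,(210+(x+.5)/4.7-.5,150+(y+.5)/4.7-.5),z).round(1)[:2]
print("weld",g(70,170,67),g(152,152,67),"front",g(78,198,67),g(165,183,67))
t=load("top0.npz");k=lambda x,y,z:ray(t,(270+(x+.5)/5.7-.5,190+(y+.5)/5.7-.5),z).round(1)[:2]
print("weld top",k(600,135,67),k(678,122,67))
E
```

```text
top square ((470.28436279296875, -108.31240844726562), (31.552318572998047, 31.74634552001953), 9.356306076049805) [ 452.86578 -125.04329] [487.41177 -90.86842]
top hex ((475.566650390625, 84.68866729736328), (32.31229019165039, 32.517913818359375), 89.30152130126953) [459.29276  68.49454] [491.79025 100.87927]
2 centroid [475.04744003  84.68886653] vertex ang 41.4025771436613 0.08092702616730887 15.527792168263897
6 centroid [475.04744003  84.68886653] vertex ang -21.09050351624638 0.4010533086884141 15.527792168263897
scene square ((476.04876708984375, -106.60671997070312), (37.74408721923828, 30.844335556030273), 9.140227317810059) [ 455.2656   -124.035866] [494.44962 -89.79105]
scene hex ((478.8669738769531, 85.7279052734375), (31.048534393310547, 38.323272705078125), 68.98350524902344) [460.57004   68.026634] [497.91708  103.008064]
2 centroid [479.62212982  85.36542367] vertex ang -19.63128302433156 0.5173128767921742 16.708833935687228
6 centroid [479.62212982  85.36542367] vertex ang -20.227617337083142 0.3864689078169583 16.708833935687228
rack corners [[607.3, -198.8], [605.3, 74.2], [677.7, 74.0], [680.3, -197.3]] divs [[647.2, -127.6], [645.9, -63.9], [642.4, 3.4]]
weld [ 474.6 -121. ] [470.1 -93.3] front [ 490.1 -118.2] [487.8 -89.4]
weld top [467.7 -95.1] [ 471.9 -123.5]
```

```bash
python3 - <<'E'
from h import *
ims=[]
for n,(x,y) in(("top",(276,198)),("scene",(338,156))):
    d=load(n+"0.npz");f=16;im=cv2.resize(d["color"][y:y+25,x:x+25,::-1],None,fx=f,fy=f,interpolation=cv2.INTER_CUBIC)
    for th,col in((-21,(0,255,0)),(9,(0,0,255))):
        for k in range(6):
            a=np.radians(th+60*k);c=(475.3,85) if n=="top" else (476.3,86.3)
            p=proj(d,(c[0]+17.3*np.cos(a),c[1]+17.3*np.sin(a),79));q=((p-(x,y)+.5)*f).astype(int);cv2.circle(im,tuple(int(i) for i in q),4,col,-1)
    ims.append(im)
cv2.imwrite("pics/hex.png",np.hstack(ims))
E
```

```text
(no output)
```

View pics/hex.png

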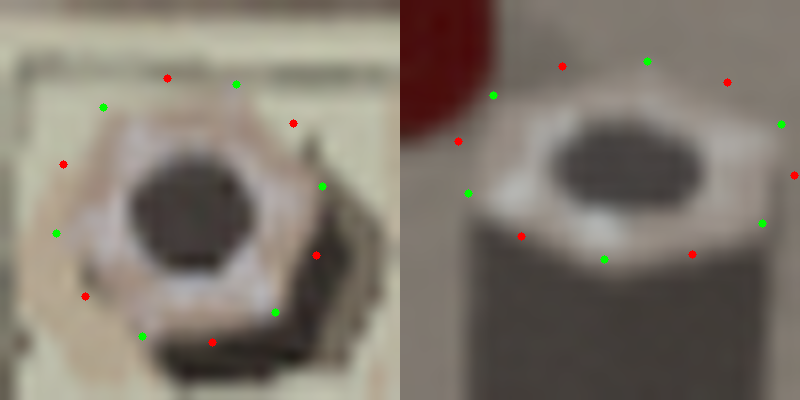

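```bash
python3 - <<'E'
from h import *
t=load("top0.npz");s=load("scene0.npz")
print("hexspot",ray(t,(287.56,210.9),79),ray(s,(352.1,165.8),79), ray(s,(350.5+1.3,166.8),79))
g=lambda x,y,z:ray(s,(210+(x+.5)/4.7-.5,150+(y+.5)/4.7-.5),z).round(1)[:2]
k=lambda x,y,z:ray(t,(270+(x+.5)/5.7-.5,190+(y+.5)/5.7-.5),z).round(1)[:2]
print("tube",g(486,115,71),k(285,143,71),"pin",g(309,98,83),k(449,137,83))
print("sq",g(115,170,67),k(635,132,67))
E
```

```text
hexspot [474.71839158  84.56828873  79.        ] [477.50986316  86.79332261  79.        ] [480.08318724  85.66312549  79.        ]
tube [476.8  21.9] [466.6  19.1] pin [471.2 -38. ] [466.2 -39.6]
sq [ 477.5 -105.9] [ 468.5 -107.8]
```

Call:
apply_moves(plan=[-1,0.16,-0.26,0,-33,-1,0.16,-0.26,0,-33,-1,0.16,-0.26,0,-33,-1,0.16,-0.26,0,-33,-1,0.16,-0.26,0,-33,-1,0.16,-0.26,0,-33,-1,0.16,-0.26,0,-33,-1,0.16,-0.26,0,-33])

```text
clock: 0.77
position: [320.2, 339.9, 231.1]
ee_rot: [0.914, -0.406, -0.0, 0.001]
contact_force: [-0.0, -0.4, -0.0]
gripper_width: 85.3
```

Call:
apply_moves(plan=[-1,0.157,-0.259,0,-33,-1,0.157,-0.259,0,-33,-1,0.157,-0.259,0,-33,-1,0.157,-0.259,0,-33,-1,0.157,-0.259,0,-33,-1,0.157,-0.259,0,-33,-1,0.157,-0.259,0,-33,-1,0.157,-0.259,0,-33])

```text
clock: 1.43
position: [477.9, 81.6, 230.9]
ee_rot: [0.76, -0.65, 0.0, 0.001]
contact_force: [0.8, -0.6, -0.5]
gripper_width: 85.6
```

```bash
python3 - <<'E'
from bench import arm
s=arm.read_state();print(s["position"],s["ee_rot"],s["joints"])
E
```

```text
[477.89732467  81.60242333 230.89961877] [ 7.60191697e-01 -6.49698608e-01  1.41891427e-04  5.31320284e-04] [ 5.05428366e-01  1.45343643e-01 -3.24706574e-01  7.15625817e-04
 -1.10164193e+00 -3.49331945e-01]
```

Call:
apply_moves(plan=[-1,0,0,-0.04,0,-1,0,0,-0.08,0,-1,0,0,-0.11,0,-1,0,0,-0.13,0,-1,0,0,-0.13,0,-1,0,0,-0.13,0])

```text
clock: 1.93
position: [476.0, 85.3, 100.7]
ee_rot: [0.762, -0.648, -0.0, 0.001]
contact_force: [0.1, -0.1, -0.2]
gripper_width: 85.6
```

```bash
python3 - <<'E'
from h import *
s=arm.read_state();print(s["position"])
d=arm.get_image("scene");crop(d,200,90,420,230,3.6,"pics/a1.png")
d=arm.get_image("top");crop(d,230,150,430,260,3.6,"pics/a2.png")
E
```

```text
[476.02159563  85.32742056 100.71961821]
```

View pics/a1.png

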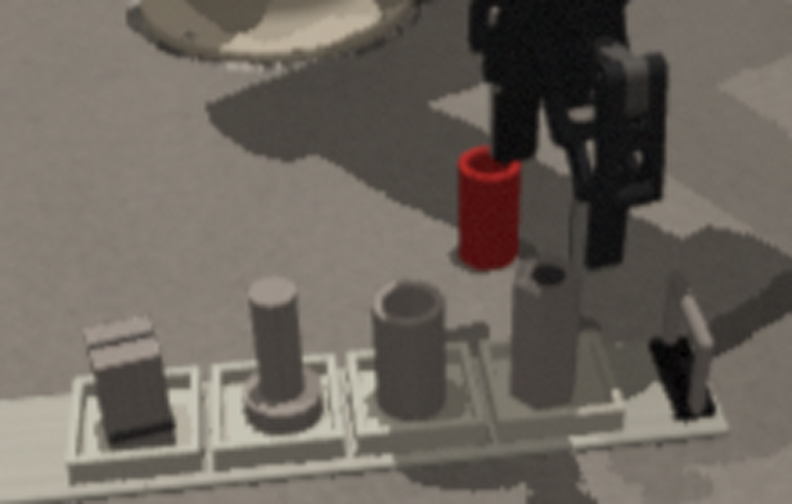

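Crop: the fingers straddle the hex along x, and the red tube is well behind them. I'll descend and close.

Call:
apply_moves(plan=[-1,0,0,-0.035,0,-1,0,0,-0.069,0,-1,0,0,-0.069,0,1,0,0,-0.069,0,1,0,0,-0.069,0,1,0,0,-0.069,0,1,0,0,-0.069,0,1,0,0,-0.069,0])

```text
clock: 2.7
position: [476.7, 85.6, 34.1]
ee_rot: [0.762, -0.648, 0.0, -0.001]
contact_force: [-2.9, -0.4, 7.2]
gripper_width: 29.6
```

Call:
apply_moves(plan=[1,0,0,0,0,1,0,0,0,0,1,0,0,0,0,1,0,0,0,0])

```text
clock: 3.03
position: [476.8, 85.6, 34.1]
ee_rot: [0.762, -0.648, 0.0, -0.001]
contact_force: [-3.5, 0.0, 8.5]
gripper_width: 29.1
```

Call:
apply_moves(plan=[1,0,0,0.03,0,1,0,0,0.06,0,1,0,0,0.09,0,1,0,0,0.1,0,1,0,0,0.1,0])

```text
clock: 3.45
position: [477.7, 86.1, 135.4]
ee_rot: [0.762, -0.648, 0.001, -0.003]
contact_force: [0.6, -0.2, -3.9]
gripper_width: 29.5
```

Call:
apply_moves(plan=[1,0.03,-0.009,0,-1,1,0.065,-0.02,0,-3,1,0.1,-0.03,0,-5,1,0.135,-0.04,0,-7,1,0.163,-0.049,0,-9,1,0.163,-0.049,0,-9,1,0.163,-0.049,0,-9,1,0.163,-0.049,0,-9])

```text
clock: 4.12
position: [637.4, 36.0, 129.7]
ee_rot: [0.708, -0.706, -0.002, 0.002]
contact_force: [-0.4, -0.5, -4.1]
gripper_width: 29.2
```

```bash
python3 - <<'E'
from h import *
s=arm.read_state();print(s["position"],s["contact_force"],s["gripper_width"])
d=arm.get_image("scene");crop(d,130,100,430,320,2.6,"pics/b1.png")
E
```

```text
[637.35160725  35.97860572 129.7263334 ] [-0.39222054 -0.45442197 -4.1108875 ] 29.225973011859526
```

View pics/b1.png

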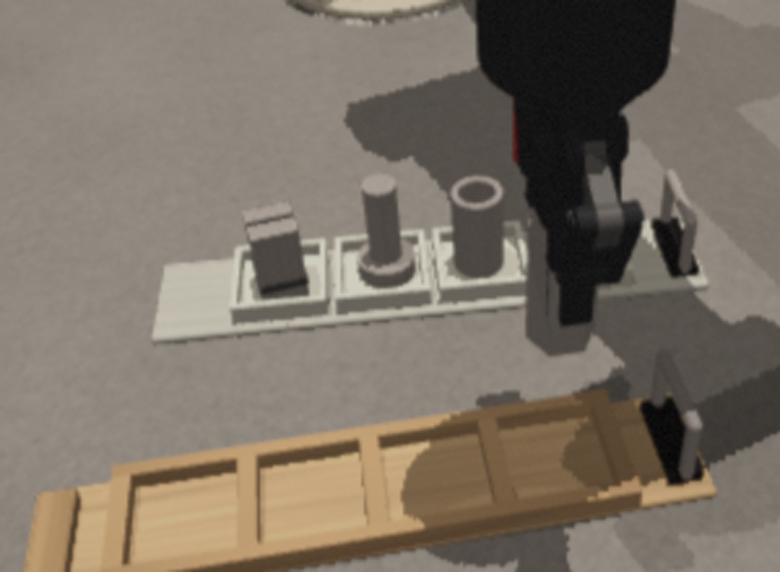

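Hex is held upright over the first compartment, which is empty. I'll lower it, slowly at the end.

Call:
apply_moves(plan=[1,0,0,-0.03,0,1,0,0,-0.06,0,1,0,0,-0.08,0,1,0,0,-0.09,0,1,0,0,-0.096,0,1,0,0,-0.099,0,1,0,0,-0.101,0,1,0,0,-0.101,0])

```text
clock: 4.83
position: [640.0, 36.7, 32.4]
ee_rot: [0.709, -0.706, 0.001, -0.001]
contact_force: [0.1, 0.1, -3.8]
gripper_width: 29.1
```

Call:
apply_moves(plan=[1,0,0,-0.001,0,1,0,0,-0.002,0,1,0,0,-0.003,0,1,0,0,-0.003,0])

```text
clock: 5.17
position: [640.0, 36.5, 30.2]
ee_rot: [0.709, -0.705, 0.001, -0.001]
contact_force: [-2.7, -0.1, 4.8]
gripper_width: 29.2
```

Call:
apply_moves(plan=[-1,0,0,0,0,-1,0,0,0,0,-1,0,0,0,0,-1,0,0,0,0,-1,0,0,0,0,-1,0,0,0.04,0,-1,0,0,0.08,0,-1,0,0,0.1,0])

```text
clock: 5.83
position: [641.7, 36.5, 133.0]
ee_rot: [0.709, -0.705, 0.002, -0.002]
contact_force: [0.8, -0.5, 1.2]
gripper_width: 85.6
```

```bash
python3 - <<'E'
from h import *
s=arm.read_state();print(s["position"],s["contact_force"],s["gripper_width"])
d=arm.get_image("scene");crop(d,130,100,430,320,2.6,"pics/b2.png")
E
```

```text
[641.67218829  36.47527739 133.01917561] [ 0.8367315  -0.46615159  1.15182146] 85.63978465798986
```

View pics/b2.png

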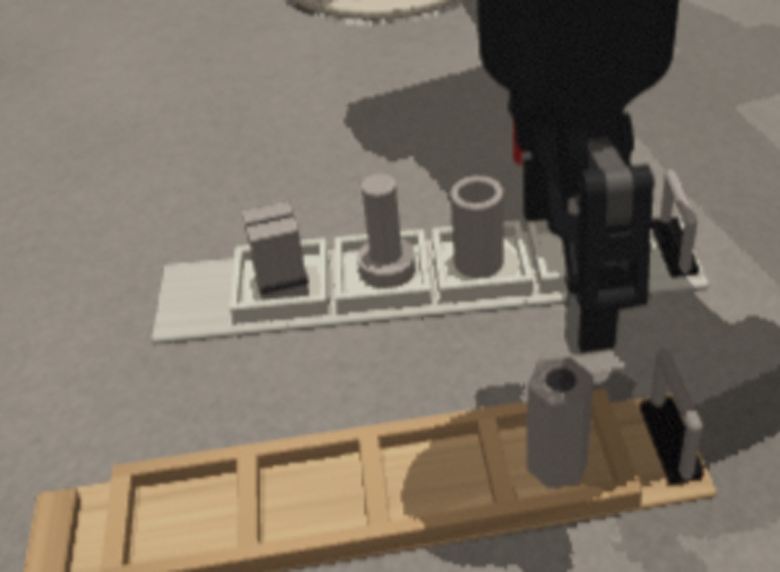

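Hex stands upright at (557,420) in the crop, in the compartment nearest the handle. The tube is next.

Call:
apply_moves(plan=[-1,-0.04,-0.003,0,0,-1,-0.08,-0.007,0,0,-1,-0.12,-0.011,0,0,-1,-0.15,-0.014,0,0,-1,-0.167,-0.015,0,0,-1,-0.167,-0.015,0,0,-1,-0.167,-0.015,0,0,-1,-0.167,-0.015,0,0])

```text
clock: 6.55
position: [473.5, 21.7, 128.6]
ee_rot: [0.709, -0.706, 0.0, -0.001]
contact_force: [0.2, 0.1, -0.2]
gripper_width: 85.2
```

Call:
apply_moves(plan=[-1,0,0,-0.035,0,-1,0,0,-0.07,0,-1,0,0,-0.09,0,-1,0,0,-0.096,0,1,0,0,-0.096,0,1,0,0,-0.096,0,1,0,0,-0.096,0,1,0,0,-0.096,0])

```text
clock: 7.22
position: [473.5, 21.7, 33.7]
ee_rot: [0.709, -0.706, 0.001, -0.001]
contact_force: [-6.6, 0.6, 5.0]
gripper_width: 39.0
```

Call:
apply_moves(plan=[1,0,0,0,0,1,0,0,0,0,1,0,0,0,0,1,0,0,0,0])

```text
clock: 7.55
position: [473.0, 21.6, 33.9]
ee_rot: [0.709, -0.705, 0.001, -0.001]
contact_force: [-0.4, -0.6, 5.7]
gripper_width: 33.1
```

Call:
apply_moves(plan=[1,0,0,0.03,0,1,0,0,0.06,0,1,0,0,0.09,0,1,0,0,0.1,0,1,0,0,0.1,0])

```text
clock: 7.97
position: [474.2, 22.0, 135.8]
ee_rot: [0.709, -0.706, 0.002, -0.004]
contact_force: [-0.0, -0.5, -2.5]
gripper_width: 33.1
```

Call:
apply_moves(plan=[1,0.03,-0.009,0,0,1,0.065,-0.02,0,0,1,0.1,-0.03,0,0,1,0.135,-0.04,0,0,1,0.16,-0.049,0,0,1,0.168,-0.051,0,0,1,0.168,-0.051,0,0,1,0.168,-0.051,0,0])

```text
clock: 8.63
position: [638.7, -29.7, 130.2]
ee_rot: [0.708, -0.706, -0.002, 0.001]
contact_force: [0.1, 0.0, -2.0]
gripper_width: 33.4
```

Call:
apply_moves(plan=[1,0,0,-0.03,0,1,0,0,-0.06,0,1,0,0,-0.08,0,1,0,0,-0.09,0,1,0,0,-0.096,0,1,0,0,-0.099,0,1,0,0,-0.101,0,1,0,0,-0.101,0])

```text
clock: 9.3
position: [640.9, -29.4, 32.3]
ee_rot: [0.709, -0.706, 0.001, -0.001]
contact_force: [0.5, -0.5, -2.6]
gripper_width: 33.4
```

Call:
apply_moves(plan=[1,0,0,-0.001,0,1,0,0,-0.002,0,1,0,0,-0.003,0,1,0,0,-0.003,0])

```text
clock: 9.63
position: [640.9, -29.6, 29.9]
ee_rot: [0.709, -0.706, 0.001, -0.001]
contact_force: [-1.5, -0.2, 4.1]
gripper_width: 33.1
```

Call:
apply_moves(plan=[-1,0,0,0,0,-1,0,0,0,0,-1,0,0,0,0,-1,0,0,0,0,-1,0,0,0,0,-1,0,0,0.04,0,-1,0,0,0.08,0,-1,0,0,0.1,0])

```text
clock: 10.3
position: [642.6, -29.8, 133.0]
ee_rot: [0.709, -0.705, 0.002, -0.002]
contact_force: [1.6, -0.6, 0.6]
gripper_width: 85.4
```

```bash
python3 - <<'E'
from h import *
s=arm.read_state();print(s["position"],s["contact_force"],s["gripper_width"])
d=arm.get_image("scene");crop(d,130,100,430,320,2.6,"pics/b3.png")
E
```

```text
[642.61459248 -29.76333433 132.9749128 ] [ 1.606823   -0.57137012  0.55473561] 85.42243281836252
```

View pics/b3.png

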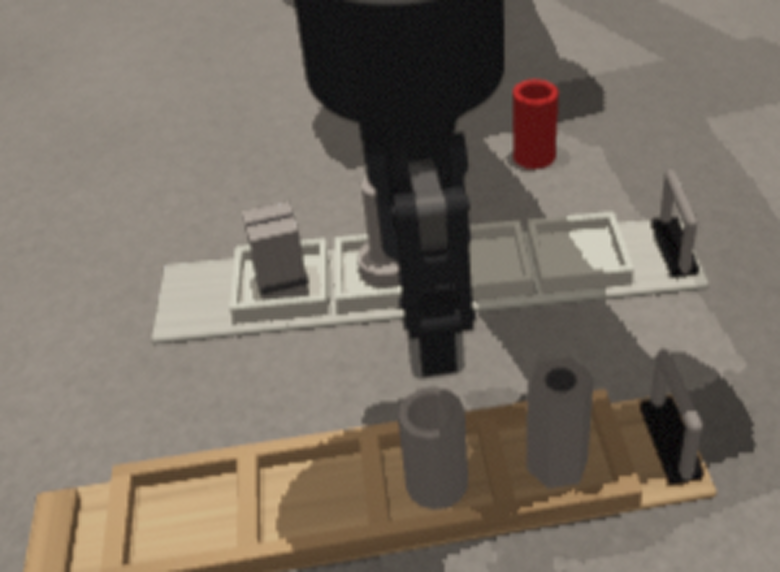

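Tube stands at (433,450) in the second compartment. The pin is next.

Call:
apply_moves(plan=[-1,-0.04,-0.002,0,0,-1,-0.08,-0.004,0,0,-1,-0.12,-0.006,0,0,-1,-0.155,-0.008,0,0,-1,-0.172,-0.009,0,0,-1,-0.172,-0.009,0,0,-1,-0.172,-0.009,0,0,-1,-0.172,-0.009,0,0])

```text
clock: 11.02
position: [469.6, -38.5, 128.7]
ee_rot: [0.709, -0.706, 0.001, -0.001]
contact_force: [1.2, 0.1, -0.4]
gripper_width: 85.5
```

Call:
apply_moves(plan=[-1,0,0,-0.035,0,-1,0,0,-0.07,0,-1,0,0,-0.088,0,-1,0,0,-0.094,0,1,0,0,-0.094,0,1,0,0,-0.094,0,1,0,0,-0.094,0,1,0,0,-0.094,0])

```text
clock: 11.68
position: [469.6, -38.4, 35.6]
ee_rot: [0.709, -0.706, 0.001, -0.001]
contact_force: [-0.1, -1.2, 0.1]
gripper_width: 38.9
```

Call:
apply_moves(plan=[1,0,0,0,0,1,0,0,0,0,1,0,0,0,0,1,0,0,0,0,1,0,0,0,0])

```text
clock: 12.1
position: [468.6, -38.6, 35.4]
ee_rot: [0.709, -0.706, 0.0, -0.001]
contact_force: [-2.5, 0.3, 6.5]
gripper_width: 20.7
```

Call:
apply_moves(plan=[1,0,0,0.03,0,1,0,0,0.06,0,1,0,0,0.09,0,1,0,0,0.1,0,1,0,0,0.1,0])

```text
clock: 12.52
position: [470.0, -38.2, 137.1]
ee_rot: [0.709, -0.706, 0.002, -0.003]
contact_force: [0.4, -0.4, -4.4]
gripper_width: 20.6
```

Call:
apply_moves(plan=[1,0.03,-0.009,0,0,1,0.065,-0.02,0,0,1,0.1,-0.033,0,0,1,0.135,-0.045,0,0,1,0.162,-0.054,0,0,1,0.172,-0.057,0,0,1,0.172,-0.057,0,0,1,0.172,-0.057,0,0])

```text
clock: 13.18
position: [638.8, -95.7, 131.2]
ee_rot: [0.708, -0.706, -0.002, 0.002]
contact_force: [-0.1, 0.3, -4.7]
gripper_width: 20.6
```

Call:
apply_moves(plan=[1,0,0,-0.03,0,1,0,0,-0.06,0,1,0,0,-0.08,0,1,0,0,-0.09,0,1,0,0,-0.096,0,1,0,0,-0.099,0,1,0,0,-0.101,0,1,0,0,-0.101,0])

```text
clock: 13.85
position: [640.9, -95.5, 34.3]
ee_rot: [0.709, -0.706, 0.001, -0.001]
contact_force: [0.2, -1.5, -3.5]
gripper_width: 20.5
```

Call:
apply_moves(plan=[1,0,0,-0.001,0,1,0,0,-0.002,0,1,0,0,-0.003,0,1,0,0,-0.003,0])

```text
clock: 14.18
position: [640.9, -95.7, 31.5]
ee_rot: [0.709, -0.706, 0.001, -0.001]
contact_force: [-1.1, 0.2, 0.9]
gripper_width: 20.7
```

Call:
apply_moves(plan=[1,0,0,-0.001,0,1,0,0,-0.001,0,-1,0,0,-0.001,0,-1,0,0,-0.001,0,-1,0,0,-0.001,0,-1,0,0,-0.001,0,-1,0,0,-0.001,0,-1,0,0,-0.001,0])

```text
clock: 14.85
position: [640.4, -95.7, 29.2]
ee_rot: [0.709, -0.706, 0.0, 0.0]
contact_force: [0.4, 0.2, 0.5]
gripper_width: 85.5
```

Call:
apply_moves(plan=[-1,0,0,0.03,0,-1,0,0,0.06,0,-1,0,0,0.09,0,-1,0,0,0.1,0,-1,0,0,0.1,0])

```text
clock: 15.27
position: [642.5, -95.7, 133.2]
ee_rot: [0.709, -0.706, 0.003, -0.003]
contact_force: [1.2, 0.5, -0.2]
gripper_width: 85.6
```

```bash
python3 - <<'E'
from h import *
s=arm.read_state();print(s["position"],s["contact_force"],s["gripper_width"])
d=arm.get_image("scene");crop(d,130,100,430,320,2.6,"pics/b4.png")
E
```

```text
[642.49566726 -95.68678996 133.22248389] [ 1.20256426  0.47710278 -0.21947856] 85.55900084158392
```

View pics/b4.png

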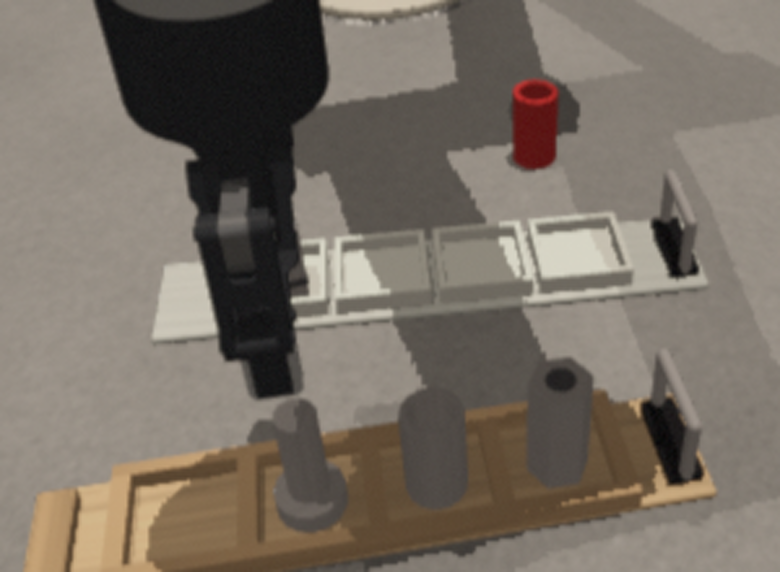

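Pin stands at (310,470) in the third compartment. The square is next, with a 9° turn to align the jaws.

Call:
apply_moves(plan=[-1,-0.04,-0.003,0,3,-1,-0.08,-0.006,0,6,-1,-0.12,-0.009,0,9,-1,-0.152,-0.011,0,9,-1,-0.169,-0.012,0,9,-1,-0.169,-0.012,0,9,-1,-0.169,-0.012,0,9,-1,-0.169,-0.012,0,9])

```text
clock: 15.98
position: [471.8, -107.6, 128.6]
ee_rot: [0.762, -0.648, -0.0, 0.0]
contact_force: [1.4, -0.2, 0.1]
gripper_width: 85.6
```

Call:
apply_moves(plan=[-1,0,0,-0.035,0,-1,0,0,-0.07,0,-1,0,0,-0.09,0,-1,0,0,-0.097,0,1,0,0,-0.097,0,1,0,0,-0.097,0,1,0,0,-0.097,0,1,0,0,-0.097,0])

```text
clock: 16.65
position: [472.7, -107.6, 33.6]
ee_rot: [0.762, -0.648, 0.001, -0.001]
contact_force: [-0.4, -1.1, 0.1]
gripper_width: 38.8
```

Call:
apply_moves(plan=[1,0,0,0,0,1,0,0,0,0,1,0,0,0,0,1,0,0,0,0,1,0,0,0,0])

```text
clock: 17.07
position: [471.7, -107.7, 33.7]
ee_rot: [0.762, -0.648, 0.001, -0.001]
contact_force: [-2.0, 0.9, 6.5]
gripper_width: 29.0
```

Call:
apply_moves(plan=[1,0,0,0.03,0,1,0,0,0.06,0,1,0,0,0.09,0,1,0,0,0.1,0,1,0,0,0.1,0])

```text
clock: 17.48
position: [473.0, -107.5, 135.3]
ee_rot: [0.762, -0.648, 0.003, -0.003]
contact_force: [0.0, 0.4, -4.1]
gripper_width: 29.0
```

Call:
apply_moves(plan=[1,0.03,-0.009,0,-2,1,0.065,-0.02,0,-4,1,0.1,-0.032,0,-6,1,0.135,-0.043,0,-8,1,0.16,-0.051,0,-9,1,0.17,-0.054,0,-9,1,0.17,-0.054,0,-9,1,0.17,-0.054,0,-9])

```text
clock: 18.15
position: [639.8, -161.5, 129.1]
ee_rot: [0.708, -0.706, -0.002, 0.001]
contact_force: [-0.7, 0.0, -4.9]
gripper_width: 29.0
```

Call:
apply_moves(plan=[1,0,0,-0.03,0,1,0,0,-0.06,0,1,0,0,-0.08,0,1,0,0,-0.09,0,1,0,0,-0.096,0,1,0,0,-0.099,0,1,0,0,-0.101,0,1,0,0,-0.101,0])

```text
clock: 18.82
position: [641.9, -161.6, 32.3]
ee_rot: [0.709, -0.706, 0.001, -0.001]
contact_force: [0.4, -0.3, -3.3]
gripper_width: 29.0
```

Call:
apply_moves(plan=[1,0,0,-0.001,0,1,0,0,-0.002,0,1,0,0,-0.003,0,1,0,0,-0.003,0])

```text
clock: 19.15
position: [642.0, -161.7, 29.8]
ee_rot: [0.709, -0.706, 0.001, -0.0]
contact_force: [-1.1, 0.7, 1.3]
gripper_width: 29.4
```

Call:
apply_moves(plan=[1,0,0,-0.001,0,1,0,0,-0.001,0,-1,0,0,-0.001,0,-1,0,0,-0.001,0,-1,0,0,-0.001,0,-1,0,0,-0.001,0,-1,0,0,-0.001,0,-1,0,0,-0.001,0])

```text
clock: 19.82
position: [641.3, -161.7, 27.2]
ee_rot: [0.709, -0.706, -0.0, 0.0]
contact_force: [0.4, 0.1, 0.3]
gripper_width: 85.3
```

Call:
apply_moves(plan=[-1,0,0,0.03,0,-1,0,0,0.07,0,-1,0,0,0.11,0,-1,0,0,0.15,0,-1,-0.04,0,0.15,0,-1,-0.08,0,0.15,0,-1,-0.12,0,0.15,0,-1,-0.16,0,0.15,0])

```text
clock: 20.48
position: [479.5, -161.6, 177.3]
ee_rot: [0.709, -0.706, 0.0, -0.0]
contact_force: [0.1, -0.0, -0.4]
gripper_width: 85.6
```

Call:
apply_moves(plan=[-1,0,-0.04,0.02,0,-1,0,-0.08,0.02,0,-1,0,-0.12,0.02,0,-1,0,-0.16,0.02,0,-1,0,-0.18,0.02,0,-1,0,-0.18,0.02,0])

```text
clock: 20.98
position: [480.9, -345.4, 196.7]
ee_rot: [-0.707, 0.707, -0.0, -0.0]
contact_force: [0.2, -0.0, -0.5]
gripper_width: 85.5
```

```bash
python3 - <<'E'
from h import *
s=arm.read_state();print(s["position"],s["contact_force"],s["gripper_width"])
s_=arm.get_image("scene");crop(s_,130,180,430,350,2.6,"pics/c1.png")
t=arm.get_image("top");crop(t,265,110,445,165,4.4,"pics/c2.png")
for n,d in(("top",t),("scene",s_)):
    W=cloud(d);Z=W[...,2]
    for nm,h,y in(("hex",74,36),("tube",66,-30),("pin",78,-96),("square",62,-162)):
        m=(abs(Z-h)<6)&(abs(W[...,0]-640)<35)&(abs(W[...,1]-y)<30);p=W[m]
        print(n,nm,m.sum(),p.mean(0).round(1),((p.min(0)+p.max(0))/2).round(1),np.percentile(p[:,2],90).round(1))
E
```

```text
[ 480.85675357 -345.38202182  196.69770848] [ 0.20750284 -0.0390494  -0.49227832] 85.53391740585852
top hex 186 [639.8  36.   73.2] [640.4  36.1  73.1] 76.1
top tube 104 [640.9 -30.6  64.9] [640.5 -30.5  65.2] 67.3
top pin 87 [640.2 -96.9  77.2] [640.6 -97.2  77.4] 79.6
top square 201 [ 642.  -162.1   61.3] [ 642.2 -162.2   61.5] 63.8
scene hex 405 [642.7  37.2  73.4] [640.6  37.6  72.1] 74.7
scene tube 301 [643.4 -28.8  64.4] [642.5 -28.9  63.7] 66.3
scene pin 219 [643.5 -95.1  77.1] [642.  -95.2  75.9] 78.5
scene square 526 [ 645.1 -160.4   61.4] [ 643.1 -160.9   60.2] 62.8
```

View pics/c1.png

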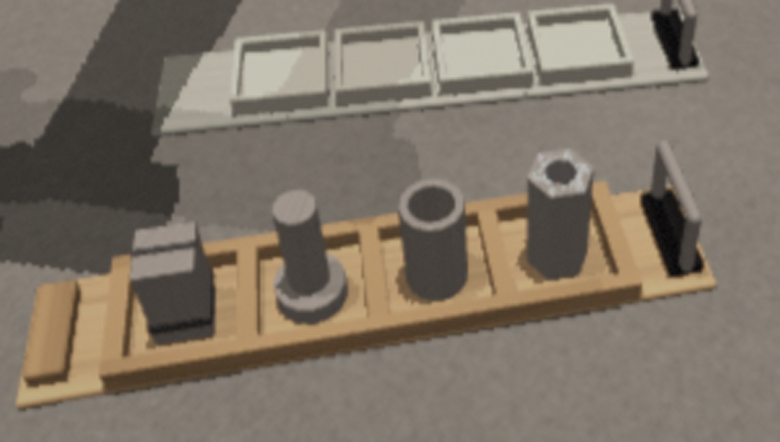

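View pics/c2.png

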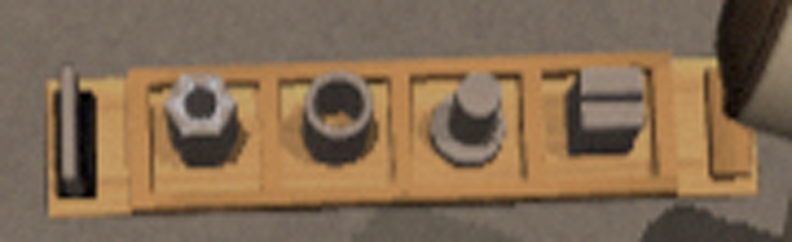

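All four pieces stand in their compartments, within about 3 mm of the centres and in the right order: hex, tube, pin, square from the handle. The arm is clear, so I'm handing in.

```bash
python3 -c "
from bench import arm
print(arm.job_done())"
```

```text
the job is handed in; nothing more can be done
None
```

All four pieces are in the rack in the order they had in the tray. Counted from the handle they are hex, tube, pin and square. I handed the job in at about 21 s; no verdict is reported.

- **Position:** in the last pictures each piece stands upright on its compartment floor. The piece centres measured within about 3 mm of the compartment centres (the limit is 15 mm), and the top heights matched within about 2 mm.
- **Contact:** the arm was clear of everything at hand-in. The forces reported after each move stayed under 9 N. The red tube was not touched.
- **Disagreements:** the two cameras differ by about 2–3 mm, more than the stated 2 mm calibration in places. I used values in between. My first by-eye estimate of the hex's orientation was 30° off, and an enlarged overlay corrected it before I gripped the piece.

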